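# Uncover and shut the tagged water valve

## Task

Shut off the water at the valve box on the prep bench: push the cover plate along its rails, by its upright lip, until the opening with the valves is clear, then push the lever with the round disc on its end round until it is fully shut, square across its pipe. Do it all with the fingertips: do not lift the cover, leave the plain lever as it is, and leave the cup, jar and spatula where they are. Finish clear of everything.

Things in the scene. Friction and masses are not known exactly. Their poses are not given: they have to be found in the camera images.
- valve_box: fixed steel box on the bench, 206 (x) x 500 (y) x 60 mm high; origin at the centre of its underside, y along its length, z up. Its -y half has the opening, its +y half a closed deck the cover slides onto. Guide rails 8 mm thick along both long edges (outside local x +-95 mm), tops at 70 mm; end stops of that height, inner faces at local y +-243 mm.
- opening (a point): centre of the opening in the box's top, at rim height (60 mm above the bench), box local y -121 mm; the opening is 170 (x) x 230 mm (y) and open down to the floor at 3 mm. Both valves stand in it. Axes parallel to the box's.
- cover: loose metal plate, 186 (x) x 242 (y) x 5 mm, 0.4 to 0.9 kg, lying flat on the box's rims (underside 60 mm above the bench) between the rails with 2 mm play each side, axes parallel to the box's; origin at the centre of its underside. Starts over the opening (box local y -121 to -100 mm), slides to the box's +y up to the end stop (local y +122 mm); a few newtons move it.
- cover_lip (a point): centre of the top of the cover's upright lip, 27 mm above the cover's origin. The lip is 110 (x) x 12 (y) mm, across the middle of the plate, and stands from 5 to 27 mm above the plate's underside (heights 65 to 87 mm above the bench).
- disc_valve: fixed quarter-turn valve in the opening whose lever carries the round disc. Origin at bench level on the lever's vertical turning axis, at box local x -40 mm, y -181 or -86 mm (the two valves swap places); axes parallel to the box's. Pipe along x at height 15 mm, brass body up to 29 mm.
- disc_lever (a joint): angle (rad) of the disc lever: 0 = fully open, lever pointing along the valve's +x, along the pipe; grows counter-clockwise seen from above, towards the valve's +y; 1.571 = fully shut at its stop, pointing along +y. Starts at 0 to 0.3. It stays where it is left; turning it takes about 0.12 N m.
- disc_tip (a point): centre of the top of the lever's disc, 55 mm from the turning axis, 52 mm above the bench. Disc radius 16 mm, heights 38 to 52 mm; lever bar 12 mm wide, heights 38 to 50 mm; hub radius 8 mm; the disc's rim reaches 71 mm from the axis. The disc is the only mark: the other lever is the same metal bar without it.
- plain_valve: the other, identical fixed valve, in the other of the two places; leave its lever alone. Origin and axes as for disc_valve.
- plain_tip (a point): point on top of the plain lever 55 mm from its axis, 50 mm above the bench; bar 12 mm wide, ends 65 mm from its axis, starts at 0 to 0.3 rad (same sense), turns as easily as the other.
- cup: loose steel cup, 68 mm across, 85 mm high, beyond the box; origin at the centre of its underside. Leave it.
- jar: loose closed jar, 64 mm across, 90 mm high, beyond the box; origin at the centre of its underside. Leave it.
- spatula: loose spatula lying flat between the box and the robot, roughly parallel to the box; origin on its underside. Leave it.
There are look-alikes about, which are no part of the job. Leave any purple or turquoise look-alike of the disc_valve alone.

How it is judged (in metres and radians):
On the way, in this order (a step that is already met when the one before it is completed fails the run):
1. the cover has been slid aside, off the opening (y of cover in the frame of valve_box above 0.1 m), for 0.2 s.
2. the disc lever has been pushed fully shut (value of joint disc_lever above 1.45 rad), for 0.2 s.
At the end, for the whole second after the job is handed in: cover flat and still on the box, its centre over 100 mm to the +y side of the box centre (at most 15 mm of opening covered); disc lever past 1.45 rad (within 7 degrees of shut); plain lever tip within 10 mm, cup, jar and spatula within 25 mm of their starts (y of cover in the frame of valve_box above 0.1 m and z of cover in the frame of valve_box below 0.066 m and angle between cover's own z axis and vertical below 0.05 rad and linear speed of cover below 0.02 m/s and value of joint disc_lever above 1.45 rad and distance of plain_tip from where it was at the start of the episode below 0.01 m and distance of each of cup, jar, spatula from where it was at the start of the episode below 0.025 m); the robot touches nothing.
It fails at once if the cover is lifted off its rims or tipped up (z of cover in the frame of valve_box above 0.072 m or angle between cover's own z axis and vertical above 0.12 rad).
It fails at once if the plain lever is moved (distance of plain_tip from where it was at the start of the episode above 0.01 m).
It fails at once if the cup, jar or spatula is moved, lifted or knocked over (distance of any of cup, jar, spatula from where it was at the start of the episode above 0.025 m or angle between any of cup, jar, spatula's own z axis and vertical above 0.4 rad).
It also fails if it takes over 53 s, if anything falls off the work surface, if the arm or the gripper's body presses on something with over 40 N, if the wrist force passes 120 N, or if a joint passes its speed limit or range.

## Robot

A 6-joint arm with a two-finger parallel gripper is mounted at the origin on the work surface. World frame = base frame: x ahead of the robot, y to its left, z up, the work surface at z = 0. Lengths are in mm, angles in rad, forces in N, time in s.
With the tool pointing down it reaches from about 400 to 925 mm from the base axis. Payload 12.5 kg.
Tool frame: the origin (TCP) lies on the centre line of the jaws, within the pads' length; the fingertips stand 19 mm ahead of it and the grasp point (between the pads) is the TCP; y points along the fingers, x is the direction in which the jaws open and shut, and the axes are right-handed (so a half turn about y gives the same grasp; the last joint's range is limited). The gripper opens to 95 mm and grips with 3 to 60 N. Pads are 20 mm wide; open, the fingers measure 119 mm over their backs; the gripper's body (75 mm by 180 mm) begins 59 mm behind the grasp point.
Start: joints at [1.121, 0.491, 1.559, -0, 1.092, -0.106], TCP at [210.65, 588.448, 233.661] pointing down, gripper open.
Joint ranges: [-3.1, 3.1], [-0.84, 2.19], [0.05, 2.79], [-1.13, 4.28], [0.06, 2.93], [-2.69, 2.69]. Speed limits (rad/s): [2.22, 2.22, 2.79, 3.14, 3.14, 3.14].

## Interface

Orientations are given as [roll, pitch, yaw] about the fixed x, y, z axes, in that order (R = Rz(yaw) Ry(pitch) Rx(roll)).
In Python, from cell import env gives the robot as it stands. The module is installed in compiled form; this text tells all that it offers.
- The arm moves only by the tool move_arm, never from a script. Its argument "rows" is a list of rows, each an object of numbers: "tx", "ty", "tz": the shift along the tool's x, y, z in cm; "rx", "ry", "rz": the turn, a rotation vector about the tool's x, y, z in rad; "grip": the opening in per cent of the stroke, from 0 (shut) to 100 (fully open). In form: [{"tx": .., "ty": .., "tz": .., "rx": .., "ry": .., "rz": .., "grip": ..}, ...]. A call has 1 to 10 rows; each row shifts and turns the commanded pose from where the row before left it, along the tool's axes as they then stand; what a row does not reach is not made up. A row lasts 1/12 s, in which the tool goes at most 41.7 mm and 7.16 degrees, less where a joint would pass 70% of its speed; a pose out of reach is approached as far as the arm can. A call is refused whole if a number of a shift passes 4.17 or a number of a turn 0.125, either way. A call with a gripper value outside its range is refused whole. The fingers move at their own pace and stop on an object; the grip force is fixed at half the most. Time passes only in rows, so rows that do not move let the fingers close. It gives the time, the measured TCP pose, the force and the opening at its end, in the units of the state.
- env.state(): the state, without advancing time (a new reading comes with each control period).
- env.read_camera(name): name is "scene" or "side" or "wrist"; returns (picture, depth): 400x640x3 uint8, blue, green, red; 400x640 float32, mm along the optical axis (not along the pixel's ray), 0 where there is no reading.
- env.calibration(name): a dict with "vertical_fov" (degrees; the focal length in pixels is half the picture's height over the tangent of half this angle, whatever the lens; pixels are square), "cx", "cy" (the principal point, pixels), "dist" ([k1, k2, p1, p2, k3] as OpenCV has them; the pictures are not rectified), "eye" and "rotation" of the camera in the world. Camera axes: x right, y up, looking along -z (the intrinsics and any distortion apply to the point x, -y, -z); pixel columns grow to the right and rows downward; lengths in mm; the calibration is good to about 2 mm. A picture is of the moment at which its call begins: read the wrist's pose just before it. calibration takes no time and is no camera call; for the wrist camera it gives the pose at the moment of the call.
- env.job_done(): hands the job in, once; it reports no verdict.
The state is a dict: "t": time; "joints": joint angles; "qvel": joint speeds; "tau": joint torques, N m; "eef_pos": TCP position; "tcp_rot": TCP orientation; "ft_force": force on the tool from outside, world axes, zero at the start; "moment": the same for the moment, N m; "opening": opening from 0.0 (shut) to 1.0 (fully open).
Only numpy, scipy, OpenCV 4.12 (cv2) and the standard library are available. Lean on these libraries where they do the work, as an engineer would, in place of code of your own. Each camera call takes 0.05 s, during which the arm holds its last target.

## Working session

There is one attempt and no reset: what is moved stays moved. The work goes in short steps, Python scripts to look and compute and a tool call to move; the robot and the scene stay as the last step left them, time stands still between calls to the robot, and variables do not carry over. Pictures are saved under pics/ and viewed, and the job is handed in when it is done.

Besides the shell and the picture viewer there is one more tool, called after "Request:" as name(argument=value, ...) on one line, values as JSON. move_arm: Moves the arm, as the interface text tells. Its arguments: {"type":"object","properties":{"rows":{"type":"array"}},"required":["rows"]}

```bash
mkdir -p pics; ls; cat > h.py <<'E'
import numpy as np, cv2
from cell import env
def cam(n):
    c=env.calibration(n); im,d=env.read_camera(n); return c,im,d
def K(c):
    f=200/np.tan(np.radians(c["vertical_fov"])/2); return np.array([[f,0,c["cx"]],[0,f,c["cy"]],[0,0,1.]])
def Rm(c): 
    return np.array(c["rotation"],float)
def world(c,d,u,v,depth=None,z=None):
    p=cv2.undistortPoints(np.array([[[u,v]]],float),K(c),np.array(c["dist"],float))[0,0]
    ray=Rm(c)@np.array([p[0],-p[1],-1]); e=np.array(c["eye"],float)
    if z is not None: return e+ray*(z-e[2])/ray[2]
    return e+ray*(d[int(v),int(u)] if depth is None else depth)
E
python3 - <<'E'
from h import *
s=env.state();print(s)
for n in("scene","side","wrist"):
    c,im,d=cam(n);print(n,c);cv2.imwrite(f"pics/{n}0.png",im);np.save(f"{n}0.npy",d)
    import pickle;pickle.dump(c,open(f"{n}0.pkl","wb"))
E
```

```text
pics
{'t': 0.0, 'joints': array([ 1.12138837e+00,  4.91555803e-01,  1.55945688e+00,  2.43191358e-05,
        1.09168061e+00, -1.05594866e-01]), 'qvel': array([ 0.0005121 , -0.00187698, -0.00042892, -0.00065327,  0.00017008,
        0.00074424]), 'tau': array([ 4.83421627e-04, -6.12661314e+01, -2.58164424e+01,  6.91550947e-02,
        4.85147769e-02, -8.25104780e-05]), 'eef_pos': array([210.54845605, 588.23287218, 233.0615085 ]), 'tcp_rot': array([-1.57065887e+00,  1.09223065e-03,  1.22697209e+00]), 'ft_force': array([ 0.23442142, -0.25353796,  0.12241022]), 'moment': array([ 0.01111614,  0.01051158, -0.04458616]), 'opening': 0.9988953484349006}
scene {'vertical_fov': 55.838298768538046, 'cx': 317.02336178237726, 'cy': 195.22187745807508, 'dist': array([-0.06648751,  0.        ,  0.        ,  0.        ,  0.        ]), 'eye': array([1120.41775297, -405.33221389,  606.66875979]), 'rotation': array([ 0.94765169, -0.01140837,  1.06234706])}
side {'vertical_fov': 57.70167599605415, 'cx': 319.663497515905, 'cy': 194.76384161887793, 'dist': array([0.02672493, 0.        , 0.        , 0.        , 0.        ]), 'eye': array([384.95836694, 773.637905  , 910.33237837]), 'rotation': array([ 0.76686186,  0.00475406, -3.050025  ])}
wrist {'vertical_fov': 70.04744070017097, 'cx': 321.33003509617595, 'cy': 199.65110324292291, 'dist': array([-0.03883333,  0.        ,  0.        ,  0.        ,  0.        ]), 'eye': array([148.48492694, 612.13484186, 383.8898457 ]), 'rotation': array([-2.40771596e-01,  9.78755929e-04,  1.22633284e+00])}
```

```bash
python3 - <<'E'
s=open('h.py').read()
s=s.replace('''    return np.array(c["rotation"],float)''','''    from scipy.spatial.transform import Rotation as R
    return R.from_euler("xyz",c["rotation"]).as_matrix()''')
open('h.py','w').write(s)
E
```

```text
(no output)
```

View pics/scene0.png

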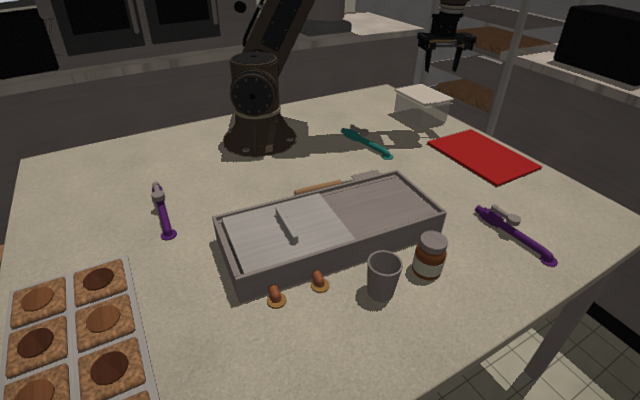

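View pics/side0.png

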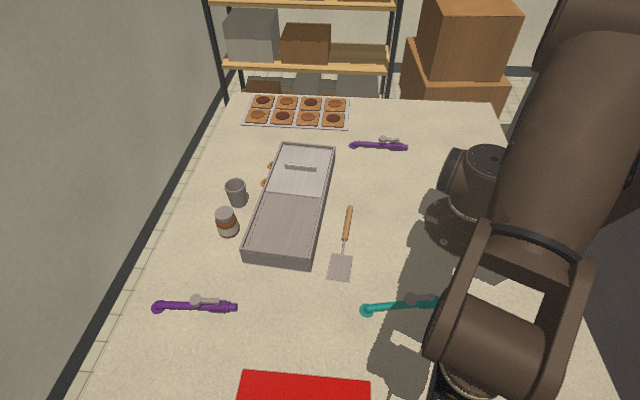

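View pics/wrist0.png

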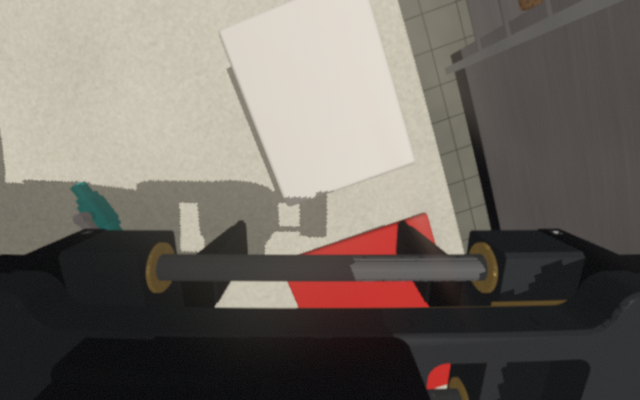

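The scene view shows the box (corners roughly 217,215 / 398,173 / 445,213 / 237,290). The lighter cover sits on its left (−y) part with the lip at about (287,224). The jar is at (430,255), the cup at (382,275) and the spatula at (335,186). There are purple decoy valves at (162,210) and (515,235), and a turquoise one at (365,142). The real valves are under the cover.

```bash
python3 - <<'E'
import cv2
a=cv2.imread('pics/scene0.png');cv2.imwrite('pics/sc_crop.png',cv2.resize(a[160:310,200:460],None,fx=3,fy=3,interpolation=cv2.INTER_CUBIC))
a=cv2.imread('pics/side0.png');cv2.imwrite('pics/si_crop.png',cv2.resize(a[130:285,205:365],None,fx=3.8,fy=3.8,interpolation=cv2.INTER_CUBIC))
E
```

```text
(no output)
```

View pics/sc_crop.png

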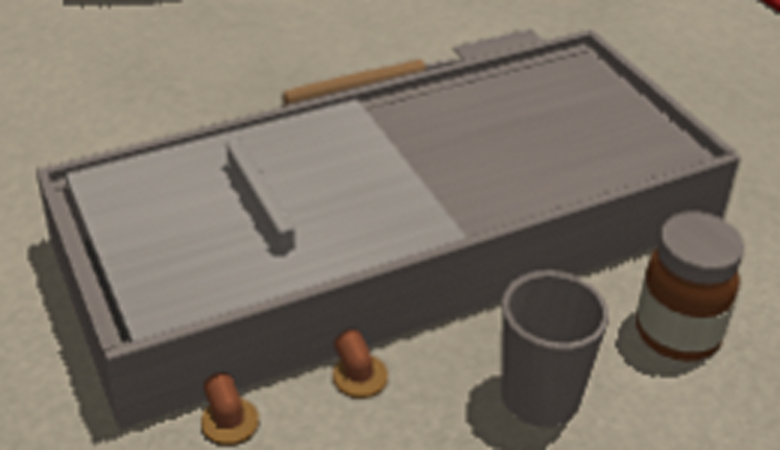

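View pics/si_crop.png

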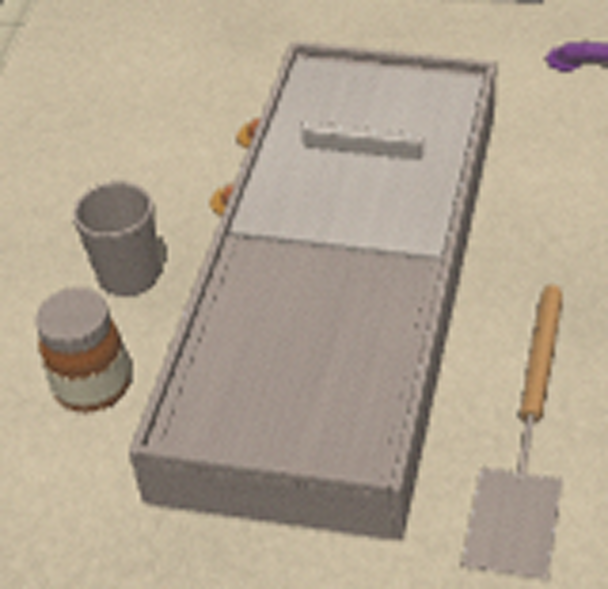

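```bash
python3 - <<'E'
from h import *
import pickle
sc=pickle.load(open('scene0.pkl','rb'));si=pickle.load(open('side0.pkl','rb'));ds=np.load('scene0.npy');di=np.load('side0.npy')
# order: far-y: (-y,-x),( -y,+x),(+y,+x),(+y,-x)
A=[world(sc,ds,u,v,z=70) for u,v in [(212.7,216.7),(237.7,277.3),(446,212.3),(396.7,171)]]
B=[world(si,di,u,v,z=70) for u,v in [(335.5,147.1),(282.1,142.1),(239.7,249),(311.6,259)]]
loc=[(-103,-250),(103,-250),(103,250),(-103,250)]
def fit(P,L):
    P=np.array(P)[:,:2];L=np.array(L,float);pm=P.mean(0);lm=L.mean(0)
    H=(L-lm).T@(P-pm);th=np.arctan2(H[0,1]-H[1,0],H[0,0]+H[1,1])
    R=np.array([[np.cos(th),-np.sin(th)],[np.sin(th),np.cos(th)]]);t=pm-R@lm
    return th,t,P-(L@R.T+t)
for n,P in(("scene",A),("side",B)):
    th,t,r=fit(P,loc);print(n,np.round(P,1).tolist(),"th",th,"t",t,"res",r.round(1).tolist())
th,t,r=fit(A+B,loc+loc);print(th,t)
R=np.array([[np.cos(th),-np.sin(th)],[np.sin(th),np.cos(th)]])
# lip centre top ends
l=[world(sc,ds,200+x/3,160+y/3,z=87) for x,y in [(236,144),(290,230)]]+[world(si,di,205+x/3.8,130+y/3.8,z=87) for x,y in [(422,142),(303,127)]]
for p in l: print("lip",p.round(1),((p[:2]-t)@R).round(1))
# cover +y edge z=65
for c,x,y,s,o in[(sc,360,100,3,(200,160)),(sc,465,238,3,(200,160)),(si,232,235,3.8,(205,130)),(si,440,257,3.8,(205,130))]:
    p=world(c,None,o[0]+x/s,o[1]+y/s,z=65);print("edge",((p[:2]-t)@R).round(1))
for n,c,x,y,s,o,z in[("cup",sc,553,300,3,(200,160),85),("jar",sc,702,240,3,(200,160),90),("cup",si,115,208,3.8,(205,130),85),("jar",si,73,315,3.8,(205,130),90),("spat",si,545,300,3.8,(205,130),10),("spat",si,465,570,3.8,(205,130),0)]:
    p=world(c,None,o[0]+x/s,o[1]+y/s,z=z);print(n,p.round(0),((p[:2]-t)@R).round(0))
# depth check on deck
for c,d,u,v in((sc,ds,370,200),(si,di,275,230),(sc,ds,260,250),(si,di,300,185)):
    print(world(c,d,u,v).round(1))
E
```

```text
scene [[432.2, -284.4, 70.0], [630.9, -295.7, 70.0], [672.3, 194.7, 70.0], [474.9, 207.5, 70.0]] th -0.08182485250669094 t [552.59779363 -44.48947476] res [[2.7, 0.8], [-3.9, 6.4], [-3.4, -1.6], [4.6, -5.6]]
side [[427.2, -279.8, 70.0], [627.8, -292.3, 70.0], [667.4, 197.8, 70.0], [462.6, 213.4, 70.0]] th -0.07513756666320934 t [546.26328603 -40.20325042] res [[2.4, 2.0], [-2.4, 5.0], [-0.3, -3.5], [0.3, -3.4]]
-0.07847512666900873 [549.43053983 -42.34636259]
lip [ 493.8 -148.2   87. ] [ -47.1 -109.9]
lip [ 598.9 -155.6   87. ] [  58.2 -109. ]
lip [ 485.4 -143.6   87. ] [ -55.9 -106. ]
lip [ 594.6 -154.6   87. ] [  53.9 -108.3]
edge [-89.2  12.8]
edge [93.3  9.6]
edge [88.5 14.2]
edge [-91.9  10.4]
cup [737. -37.  85.] [187.  20.]
jar [744.  84.  90.] [185. 141.]
cup [738. -39.  85.] [188.  18.]
jar [739.  87.  90.] [179. 144.]
spat [368. -33.  10.] [-182.   -5.]
spat [417. 233.  -0.] [-154.  264.]
[538.2  74.7  60.3]
[583.7 112.2  57. ]
[ 579.4 -229.9   66.8]
[532.3 -74.2  67.1]
```

Request:
move_arm(rows=[{"ry":0.12,"grip":0},{"ry":0.12,"grip":0},{"ry":0.12,"grip":0},{"ry":0.12,"grip":0},{"ry":0.12,"grip":0},{"ry":0.12,"grip":0},{"ry":0.12,"grip":0},{"ry":0.12,"grip":0},{"ry":0.12,"grip":0},{"ry":0.12,"grip":0}])

```text
validation failed for argument at $.ro...
```

Request:
move_arm(rows=[{"tx":0.0,"ty":0.0,"tz":0.0,"rx":0.0,"ry":0.12,"rz":0.0,"grip":0.0},{"tx":0.0,"ty":0.0,"tz":0.0,"rx":0.0,"ry":0.12,"rz":0.0,"grip":0.0}])

```text
t: 0.32
eef_pos: [210.6, 588.4, 233.4]
tcp_rot: [-1.571, 0.0, 0.982]
ft_force: [0.4, 0.2, -0.7]
opening: 0.912
```

Request:
move_arm(rows=[{"tx":0,"ty":0,"tz":0,"rx":0,"ry":0.118,"rz":0,"grip":0},{"tx":0,"ty":0,"tz":0,"rx":0,"ry":0.118,"rz":0,"grip":0},{"tx":0,"ty":0,"tz":0,"rx":0,"ry":0.118,"rz":0,"grip":0},{"tx":0,"ty":0,"tz":0,"rx":0,"ry":0.118,"rz":0,"grip":0},{"tx":0,"ty":0,"tz":0,"rx":0,"ry":0.118,"rz":0,"grip":0},{"tx":0,"ty":0,"tz":0,"rx":0,"ry":0.118,"rz":0,"grip":0},{"tx":0,"ty":0,"tz":0,"rx":0,"ry":0.118,"rz":0,"grip":0},{"tx":0,"ty":0,"tz":0,"rx":0,"ry":0.118,"rz":0,"grip":0},{"tx":0,"ty":0,"tz":0,"rx":0,"ry":0.117,"rz":0,"grip":0}])

```text
t: 1.07
eef_pos: [210.6, 588.3, 233.4]
tcp_rot: [-1.571, 0.0, -0.08]
ft_force: [0.2, 0.0, -0.6]
opening: 0.285
```

Request:
move_arm(rows=[{"tx":2.6,"ty":0,"tz":-3.2,"rx":0,"ry":0,"rz":0,"grip":0},{"tx":2.6,"ty":0,"tz":-3.2,"rx":0,"ry":0,"rz":0,"grip":0},{"tx":2.6,"ty":0,"tz":-3.2,"rx":0,"ry":0,"rz":0,"grip":0},{"tx":2.6,"ty":0,"tz":-3.2,"rx":0,"ry":0,"rz":0,"grip":0},{"tx":2.6,"ty":0,"tz":-3.2,"rx":0,"ry":0,"rz":0,"grip":0},{"tx":2.6,"ty":0,"tz":-3.2,"rx":0,"ry":0,"rz":0,"grip":0},{"tx":2.6,"ty":0,"tz":-3.2,"rx":0,"ry":0,"rz":0,"grip":0},{"tx":2.6,"ty":0,"tz":-3.2,"rx":0,"ry":0,"rz":0,"grip":0},{"tx":2.6,"ty":0,"tz":-3.2,"rx":0,"ry":0,"rz":0,"grip":0},{"tx":2.6,"ty":0,"tz":-3.2,"rx":0,"ry":0,"rz":0,"grip":0}])

```text
t: 1.9
eef_pos: [447.0, 248.2, 233.7]
tcp_rot: [-1.571, -0.0, -0.074]
ft_force: [-0.1, 1.3, -0.3]
opening: 0.002
```

Request:
move_arm(rows=[{"tx":1.27,"ty":0,"tz":-3.9,"rx":0,"ry":0,"rz":0,"grip":0},{"tx":1.27,"ty":0,"tz":-3.9,"rx":0,"ry":0,"rz":0,"grip":0},{"tx":1.27,"ty":0,"tz":-3.9,"rx":0,"ry":0,"rz":0,"grip":0},{"tx":1.27,"ty":0,"tz":-3.9,"rx":0,"ry":0,"rz":0,"grip":0},{"tx":1.27,"ty":0,"tz":-3.9,"rx":0,"ry":0,"rz":0,"grip":0},{"tx":1.27,"ty":0,"tz":-3.9,"rx":0,"ry":0,"rz":0,"grip":0},{"tx":1.27,"ty":0,"tz":-3.9,"rx":0,"ry":0,"rz":0,"grip":0},{"tx":1.27,"ty":0,"tz":-3.9,"rx":0,"ry":0,"rz":0,"grip":0},{"tx":1.27,"ty":0,"tz":-3.9,"rx":0,"ry":0,"rz":0,"grip":0},{"tx":1.27,"ty":0,"tz":-3.9,"rx":0,"ry":0,"rz":0,"grip":0}])

```text
t: 2.73
eef_pos: [544.1, -150.4, 233.6]
tcp_rot: [-1.571, 0.0, -0.074]
ft_force: [1.2, 0.0, 0.8]
opening: 0.008
```

Request:
move_arm(rows=[{"tx":-0.3,"ty":0,"tz":-4.15,"rx":0,"ry":0.004,"rz":0,"grip":0},{"tx":0,"ty":3.0,"tz":0,"rx":0,"ry":0,"rz":0,"grip":0},{"tx":0,"ty":3.0,"tz":0,"rx":0,"ry":0,"rz":0,"grip":0},{"tx":0,"ty":3.0,"tz":0,"rx":0,"ry":0,"rz":0,"grip":0},{"tx":0,"ty":1.5,"tz":0,"rx":0,"ry":0,"rz":0,"grip":0},{"tx":0,"ty":0,"tz":0,"rx":0,"ry":0,"rz":0,"grip":0}])

```text
t: 3.23
eef_pos: [536.6, -188.9, 125.3]
tcp_rot: [-1.569, 0.005, -0.078]
ft_force: [0.8, -0.2, 0.3]
opening: 0.001
```

```bash
python3 - <<'E'
from h import *
for n in("scene","wrist"):
    c,im,d=cam(n);cv2.imwrite(f"pics/{n}1.png",im if n=="wrist" else cv2.resize(im[100:320,180:480],None,fx=2.6,fy=2.6))
E
```

```text
(no output)
```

View pics/scene1.png

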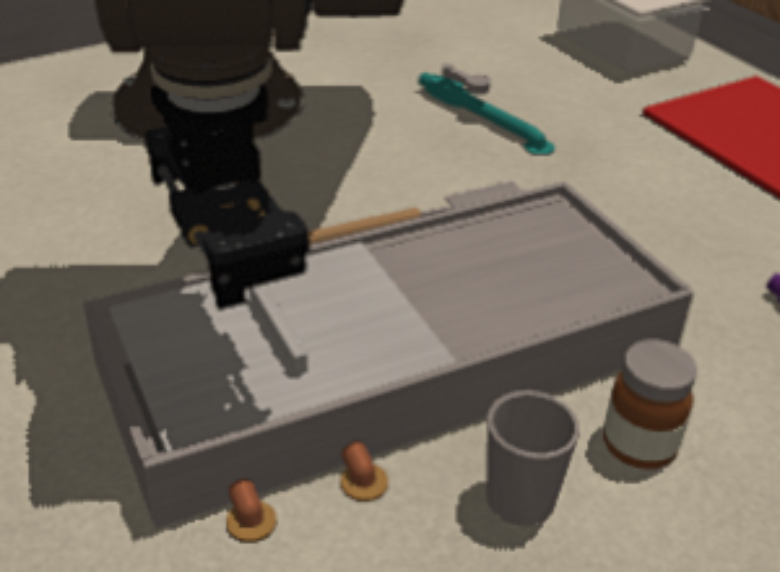

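View pics/wrist1.png

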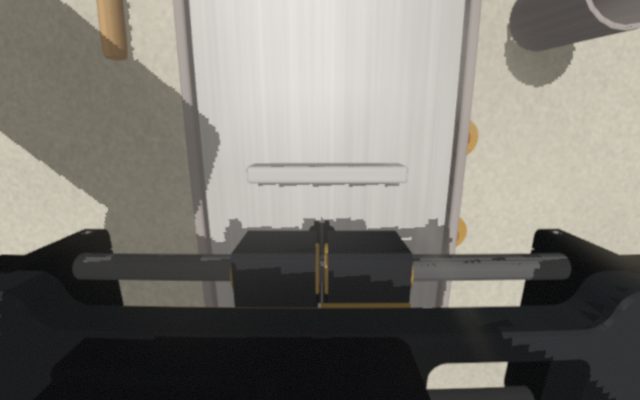

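Request:
move_arm(rows=[{"tx":0.2,"ty":1.7,"tz":0,"rx":0,"ry":0,"rz":0,"grip":0},{"tx":0.2,"ty":1.7,"tz":0,"rx":0,"ry":0,"rz":0,"grip":0},{"tx":0,"ty":0,"tz":0,"rx":0,"ry":0,"rz":0,"grip":0},{"tx":0,"ty":0,"tz":0.5,"rx":0,"ry":0,"rz":0,"grip":0},{"tx":0,"ty":0,"tz":0.8,"rx":0,"ry":0,"rz":0,"grip":0},{"tx":0,"ty":0,"tz":0.8,"rx":0,"ry":0,"rz":0,"grip":0},{"tx":0,"ty":0,"tz":0.8,"rx":0,"ry":0,"rz":0,"grip":0},{"tx":0,"ty":0,"tz":0.8,"rx":0,"ry":0,"rz":0,"grip":0},{"tx":0,"ty":0,"tz":0.8,"rx":0,"ry":0,"rz":0,"grip":0}])

```text
t: 4.08
eef_pos: [546.2, -144.4, 95.8]
tcp_rot: [-1.572, -0.002, -0.078]
ft_force: [-0.4, -4.5, 4.6]
opening: 0.002
```

```bash
python3 - <<'E'
from h import *
print(env.state()["eef_pos"],env.state()["ft_force"])
for n in("scene","wrist"):
    c,im,d=cam(n);cv2.imwrite(f"pics/{n}2.png",im if n=="wrist" else cv2.resize(im[100:320,180:480],None,fx=2.6,fy=2.6))
    if n=="wrist":
        for u in range(150,500,25): print(u,[world(c,d,u,v).round(0).tolist() for v in (240,)])
E
```

```text
[ 546.17707373 -144.35452176   95.75043493] [-0.35661833 -4.51853192  4.5905455 ]
150 [[384.0, -162.0, -0.0]]
175 [[449.0, -138.0, 70.0]]
200 [[463.0, -142.0, 64.0]]
225 [[481.0, -143.0, 65.0]]
250 [[528.0, -105.0, 167.0]]
275 [[536.0, -106.0, 168.0]]
300 [[543.0, -106.0, 167.0]]
325 [[549.0, -130.0, 110.0]]
350 [[558.0, -107.0, 168.0]]
375 [[565.0, -108.0, 167.0]]
400 [[573.0, -109.0, 167.0]]
425 [[617.0, -153.0, 65.0]]
450 [[634.0, -155.0, 65.0]]
475 [[687.0, -185.0, 1.0]]
```

View pics/scene2.png

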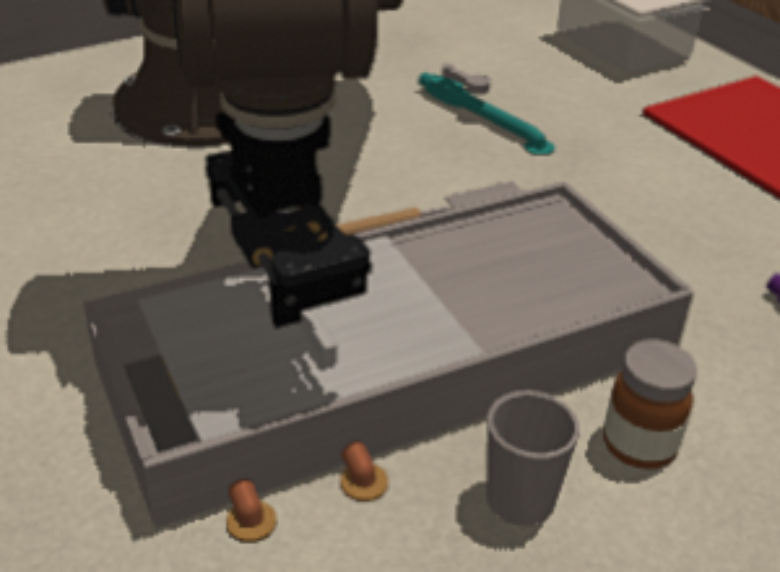

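View pics/wrist2.png

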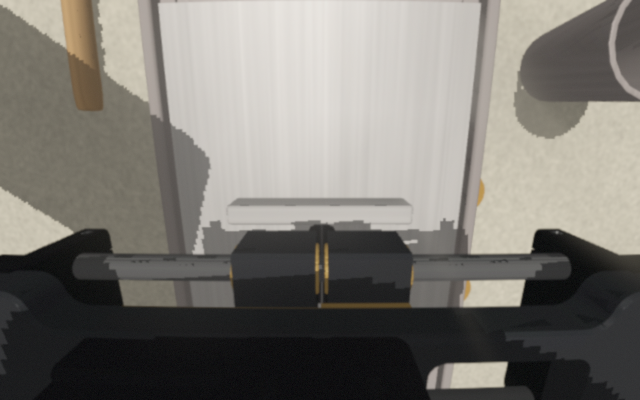

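Request:
move_arm(rows=[{"tx":0,"ty":0.3,"tz":1.0,"rx":0,"ry":0,"rz":0,"grip":0},{"tx":0,"ty":0,"tz":1.0,"rx":0,"ry":0,"rz":0,"grip":0},{"tx":0,"ty":0,"tz":1.0,"rx":0,"ry":0,"rz":0,"grip":0},{"tx":0,"ty":0,"tz":1.0,"rx":0,"ry":0,"rz":0,"grip":0},{"tx":0,"ty":0,"tz":1.0,"rx":0,"ry":0,"rz":0,"grip":0},{"tx":0,"ty":0,"tz":1.0,"rx":0,"ry":0,"rz":0,"grip":0},{"tx":0,"ty":0,"tz":1.0,"rx":0,"ry":0,"rz":0,"grip":0},{"tx":0,"ty":0,"tz":1.0,"rx":0,"ry":0,"rz":0,"grip":0},{"tx":0,"ty":0,"tz":1.0,"rx":0,"ry":0,"rz":0,"grip":0},{"tx":0,"ty":0,"tz":1.0,"rx":0,"ry":0,"rz":0,"grip":0}])

```text
t: 5.02
eef_pos: [553.4, -44.3, 91.9]
tcp_rot: [-1.571, -0.0, -0.078]
ft_force: [-0.9, -5.8, 3.9]
opening: 0.004
```

Request:
move_arm(rows=[{"tx":0,"ty":0,"tz":1.0,"rx":0,"ry":0,"rz":0,"grip":0},{"tx":0,"ty":0,"tz":1.0,"rx":0,"ry":0,"rz":0,"grip":0},{"tx":0,"ty":0,"tz":1.0,"rx":0,"ry":0,"rz":0,"grip":0},{"tx":0,"ty":0,"tz":1.0,"rx":0,"ry":0,"rz":0,"grip":0},{"tx":0,"ty":0,"tz":1.0,"rx":0,"ry":0,"rz":0,"grip":0},{"tx":0,"ty":0,"tz":1.0,"rx":0,"ry":0,"rz":0,"grip":0},{"tx":0,"ty":0,"tz":1.0,"rx":0,"ry":0,"rz":0,"grip":0},{"tx":0,"ty":0,"tz":0.8,"rx":0,"ry":0,"rz":0,"grip":0},{"tx":0,"ty":0,"tz":0.6,"rx":0,"ry":0,"rz":0,"grip":0},{"tx":0,"ty":0,"tz":0.4,"rx":0,"ry":0,"rz":0,"grip":0}])

```text
t: 5.85
eef_pos: [560.1, 43.4, 91.7]
tcp_rot: [-1.571, 0.0, -0.077]
ft_force: [-0.8, -5.3, 3.8]
opening: 0.001
```

```bash
python3 - <<'E'
from h import *
print(env.state()["eef_pos"],env.state()["ft_force"])
for n in("scene","side","wrist"):
    c,im,d=cam(n);cv2.imwrite(f"pics/{n}3.png",im if n=="wrist" else cv2.resize(im[130:310,190:460] if n=='scene' else im[125:290,205:365],None,fx=2.9 if n=='scene' else 3.6,fy=2.9 if n=='scene' else 3.6,interpolation=cv2.INTER_CUBIC))
    np.save(n+'3.npy',d)
E
```

```text
[560.07948108  43.40854053  91.67815369] [-0.75509358 -5.30132505  3.80005309]
```

View pics/scene3.png

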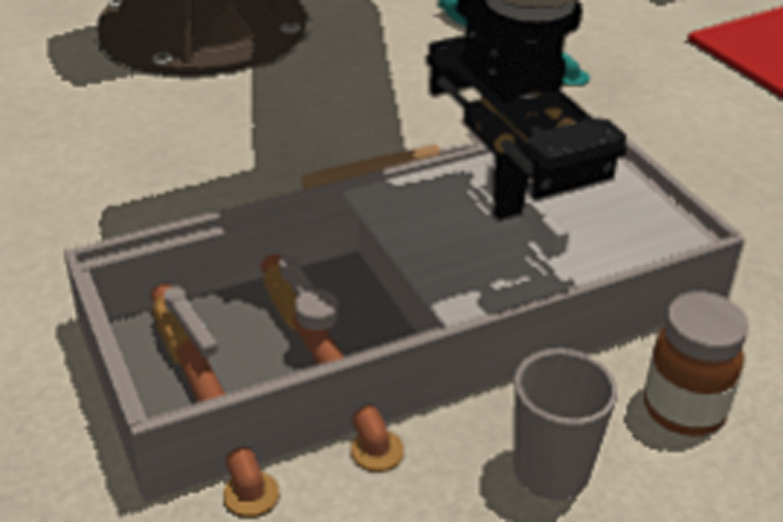

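View pics/side3.png

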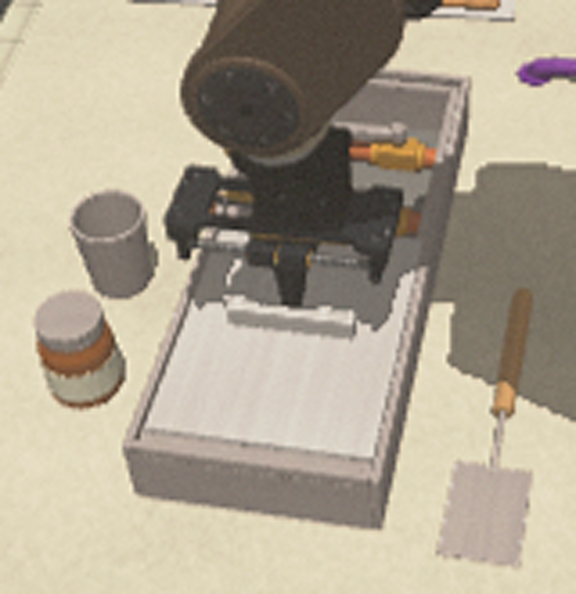

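View pics/wrist3.png

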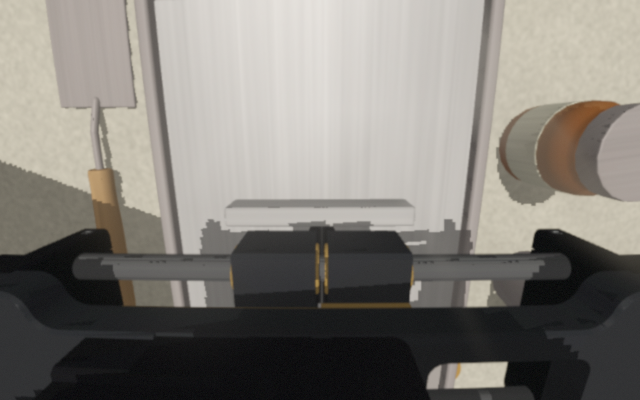

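Scene: the opening is clear. The disc lever is on the right-hand valve at crop (315,310), box y −86, and the plain lever on the left at (195,320). Cover at about y +102, so I'll nudge it further and then back off.

Request:
move_arm(rows=[{"tx":0,"ty":0,"tz":0.6,"rx":0,"ry":0,"rz":0,"grip":0},{"tx":0,"ty":0,"tz":0.6,"rx":0,"ry":0,"rz":0,"grip":0},{"tx":0,"ty":0,"tz":0.3,"rx":0,"ry":0,"rz":0,"grip":0},{"tx":0,"ty":0,"tz":0,"rx":0,"ry":0,"rz":0,"grip":0},{"tx":0,"ty":0,"tz":0,"rx":0,"ry":0,"rz":0,"grip":0}])

```text
t: 6.42
eef_pos: [561.4, 58.0, 91.6]
tcp_rot: [-1.57, -0.0, -0.078]
ft_force: [0.5, 0.2, 0.2]
opening: 0.005
```

Request:
move_arm(rows=[{"tx":0,"ty":0,"tz":-1.5,"rx":0,"ry":0,"rz":0,"grip":0},{"tx":0,"ty":-3,"tz":0,"rx":0,"ry":0,"rz":0,"grip":0},{"tx":0,"ty":-4,"tz":0,"rx":0,"ry":0,"rz":0,"grip":0},{"tx":0,"ty":-4,"tz":0,"rx":0,"ry":0,"rz":0,"grip":0},{"tx":-3,"ty":-2,"tz":-1,"rx":0,"ry":0,"rz":0,"grip":0},{"tx":0,"ty":0,"tz":-4,"rx":0,"ry":0,"rz":0,"grip":0},{"tx":0,"ty":0,"tz":-4,"rx":0,"ry":0,"rz":0,"grip":0},{"tx":0,"ty":0,"tz":-4,"rx":0,"ry":0,"rz":0,"grip":0},{"tx":0,"ty":0,"tz":-4,"rx":0,"ry":0,"rz":0,"grip":0},{"tx":0,"ty":0,"tz":-4,"rx":0,"ry":0,"rz":0,"grip":0}])

```text
t: 7.25
eef_pos: [513.4, -166.2, 222.0]
tcp_rot: [-1.571, -0.001, -0.078]
ft_force: [0.9, -0.8, -0.1]
opening: 0.005
```

Request:
move_arm(rows=[{"tx":0,"ty":0,"tz":-4,"rx":0,"ry":0,"rz":0,"grip":0},{"tx":0,"ty":0,"tz":-4,"rx":0,"ry":0,"rz":0,"grip":0},{"tx":0,"ty":0,"tz":0,"rx":0,"ry":0,"rz":0,"grip":0},{"tx":0,"ty":0,"tz":0,"rx":0,"ry":0,"rz":0,"grip":0}])

```text
t: 7.58
eef_pos: [507.2, -245.9, 221.3]
tcp_rot: [-1.57, 0.0, -0.081]
ft_force: [0.5, 0.9, 0.4]
opening: 0.003
```

```bash
python3 - <<'E'
from h import *
import pickle
print(env.state()["eef_pos"],env.state()["tcp_rot"],env.state()["ft_force"])
for n in("scene","side","wrist"):
    c,im,d=cam(n);cv2.imwrite(f"pics/{n}4.png",im if n=="wrist" else cv2.resize(im[130:310,190:460] if n=='scene' else im[125:290,205:365],None,fx=2.9 if n=='scene' else 3.6,fy=2.9 if n=='scene' else 3.6,interpolation=cv2.INTER_CUBIC))
    np.save(n+'4.npy',d);pickle.dump(c,open(n+'4.pkl','wb'))
E
```

```text
[ 507.16216794 -245.91846748  221.32398254] [-1.57030966e+00  9.48445099e-05 -8.14930855e-02] [0.47524558 0.90953816 0.40802215]
```

View pics/scene4.png

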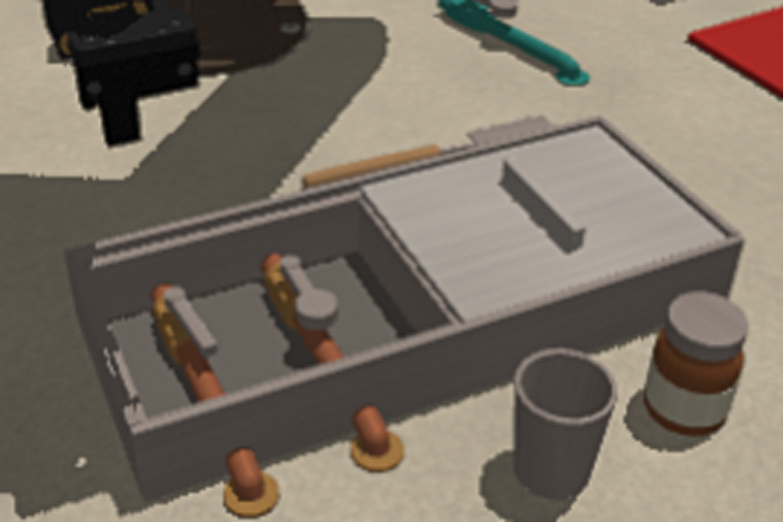

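View pics/side4.png

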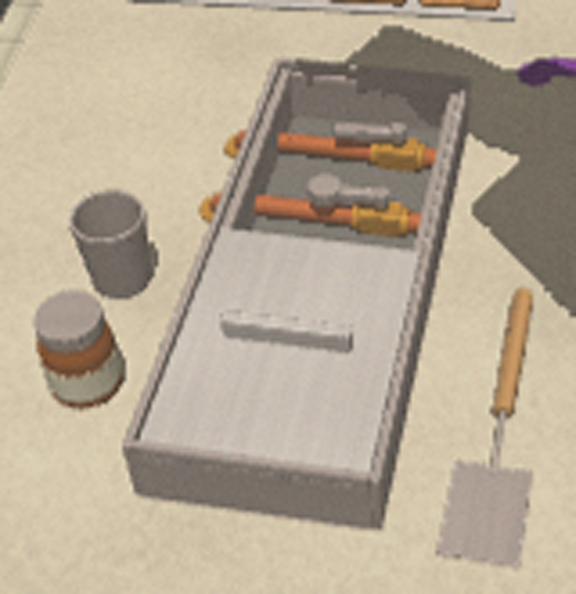

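View pics/wrist4.png

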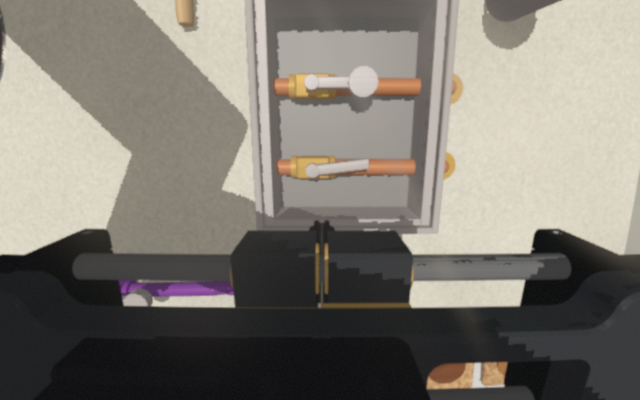

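```bash
python3 - <<'E'
from h import *
import pickle
w=pickle.load(open('wrist4.pkl','rb'));d=np.load('wrist4.npy');sc=pickle.load(open('scene4.pkl','rb'));si=pickle.load(open('side4.pkl','rb'))
th=-.0785;t=np.array([549.4,-42.3]);R=np.array([[np.cos(th),-np.sin(th)],[np.sin(th),np.cos(th)]])
def pr(n,p): print(n,p.round(1),((p[:2]-t)@R).round(1))
for n,u,v,z in [("disc",363,81,52),("hub",312,83,50),("plainhub",312,171,50),("plaintip",367,163,50)]:
    pr(n,world(w,d,u,v,z=z)); pr(n+" depth",world(w,d,u,v))
S=lambda x,y:(190+x/2.9,130+y/2.9); I=lambda x,y:(205+x/3.6,125+y/3.6)
pr("sc disc",world(sc,None,*S(316,303),z=52));pr("sc plain end",world(sc,None,*S(208,346),z=50));pr("sc hub",world(sc,None,*S(289,263),z=50));
pr("si disc",world(si,None,*I(323,187),z=52));pr("si hub",world(si,None,*I(382,193),z=50))
pr("lip si",world(si,None,*I(221,313),z=87));pr("lip si",world(si,None,*I(352,338),z=87))
pr("lip sc",world(sc,None,*S(503,163),z=87));pr("lip sc",world(sc,None,*S(575,234),z=87))
E
```

```text
disc [ 561.1 -129.1   52. ] [ 18.5 -85.6]
disc depth [ 561.1 -129.1   52.1] [ 18.5 -85.6]
hub [ 507.2 -126.6   50. ] [-35.4 -87.4]
hub depth [ 507.3 -126.9   51.7] [-35.4 -87.6]
plainhub [ 499.1 -220.5   50. ] [ -36.1 -181.6]
plainhub depth [ 499.1 -220.6   49.5] [ -36.2 -181.7]
plaintip [ 561.8 -216.3   50. ] [  26.  -172.5]
plaintip depth [ 561.6 -216.2   51.1] [  25.8 -172.4]
sc disc [ 559.8 -131.1   52. ] [ 17.3 -87.7]
sc plain end [ 562.3 -220.4   50. ] [  26.9 -176.6]
sc hub [ 505.  -127.4   50. ] [-37.6 -88.3]
si disc [ 558.1 -127.1   52. ] [ 15.3 -83.9]
si hub [ 501.2 -125.8   50. ] [-41.5 -87. ]
lip si [614.7  69.5  87. ] [ 56.4 116.6]
lip si [502.1  87.1  87. ] [-57.3 125.3]
lip sc [512.4  70.5  87. ] [-45.8 109.6]
lip sc [619.3  63.9  87. ] [ 61.3 111.4]
```

Request:
move_arm(rows=[{"tx":1.9,"ty":0,"tz":3.6,"rx":0,"ry":-0.003,"rz":0,"grip":0},{"tx":1.9,"ty":0,"tz":3.6,"rx":0,"ry":0,"rz":0,"grip":0},{"tx":0,"ty":3,"tz":0.7,"rx":0,"ry":0,"rz":0,"grip":0},{"tx":0,"ty":4,"tz":0,"rx":0,"ry":0,"rz":0,"grip":0},{"tx":0,"ty":4,"tz":0,"rx":0,"ry":0,"rz":0,"grip":0},{"tx":0,"ty":0,"tz":0,"rx":0,"ry":0,"rz":0,"grip":0},{"tx":0,"ty":0,"tz":0,"rx":0,"ry":0,"rz":0,"grip":0}])

```text
t: 8.32
eef_pos: [551.3, -166.9, 111.1]
tcp_rot: [-1.569, 0.003, -0.073]
ft_force: [0.4, -0.0, 0.7]
opening: 0.006
```

```bash
cat > look.py <<'E'
from h import *
import sys
k=sys.argv[1]
th=-.0785;t=np.array([549.4,-42.3]);R=np.array([[np.cos(th),-np.sin(th)],[np.sin(th),np.cos(th)]])
s=env.state();p=s["eef_pos"];print(s["t"],p,"local",((p[:2]-t)@R).round(1),s["tcp_rot"],s["ft_force"])
c,a,d=cam("scene");c,b,d=cam("side")
a=cv2.resize(a[195:275,205:345],None,fx=5.6,fy=5.6,interpolation=cv2.INTER_CUBIC)
b=cv2.resize(b[125:200,245:385],None,fx=5.6,fy=5.6,interpolation=cv2.INTER_CUBIC)
cv2.imwrite(f"pics/sc_{k}.png",a);cv2.imwrite(f"pics/si_{k}.png",b)
E
python3 look.py 5
```

```text
8.3167 [ 551.25614434 -166.92647743  111.06677391] local [  11.6 -124.1] [-1.56948653  0.00325522 -0.07333883] [ 0.43081965 -0.03140805  0.67798575]
```

View pics/sc_5.png

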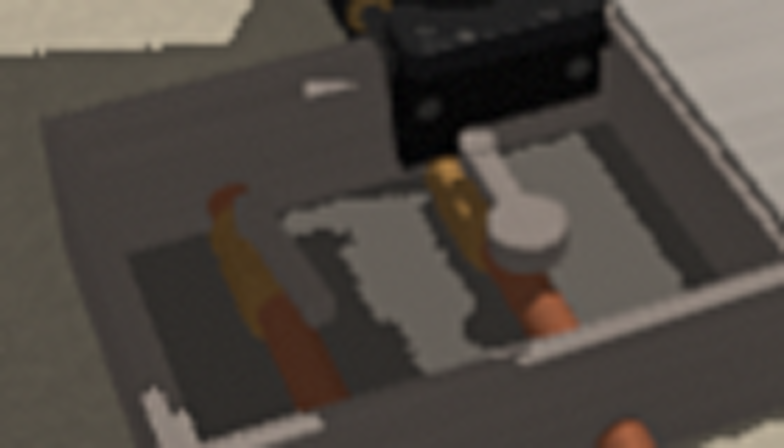

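View pics/si_5.png

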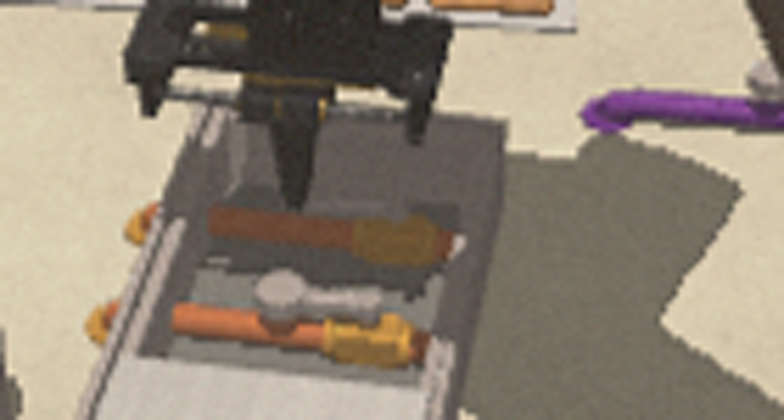

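Scene and side: the finger hangs at box (12,−124) between the levers, with the disc at scene crop (530,230) and the plain bar at (300,270). Next I go down between them.

Request:
move_arm(rows=[{"tx":0,"ty":2,"tz":-0.4,"rx":0,"ry":0.004,"rz":0,"grip":0},{"tx":0,"ty":2,"tz":0,"rx":0,"ry":0,"rz":0,"grip":0},{"tx":0,"ty":1.4,"tz":0,"rx":0,"ry":0,"rz":0,"grip":0},{"tx":0,"ty":0,"tz":0,"rx":0,"ry":0,"rz":0,"grip":0},{"tx":0,"ty":0,"tz":0,"rx":0,"ry":0,"rz":0,"grip":0}])

```text
t: 8.83
eef_pos: [552.0, -172.6, 59.4]
tcp_rot: [-1.571, -0.002, -0.079]
ft_force: [-0.1, 0.3, -0.1]
opening: 0.004
```

```bash
python3 look.py 6
```

```text
8.8333 [ 552.03820887 -172.60908208   59.44949453] local [  12.8 -129.7] [-1.57137556 -0.00199292 -0.0790731 ] [-0.06429644  0.27489897 -0.13672038]
```

View pics/sc_6.png

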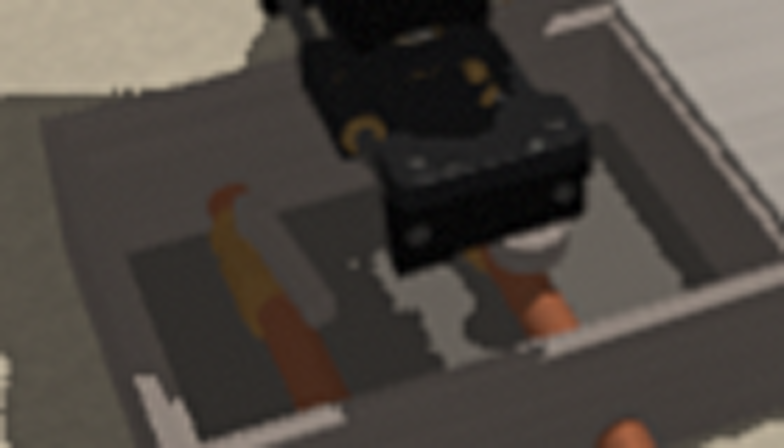

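View pics/si_6.png

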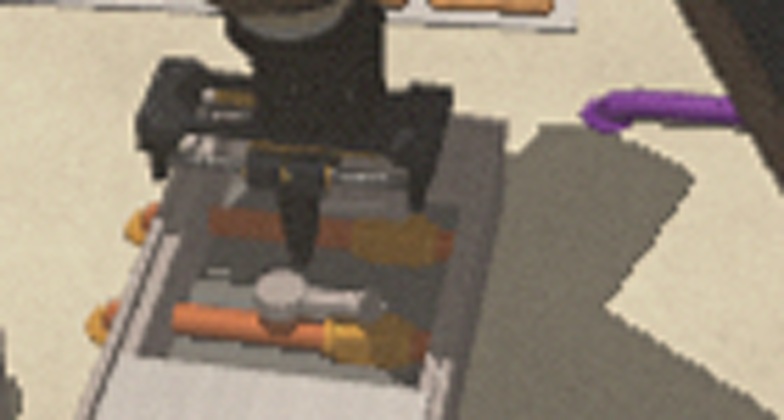

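Request:
move_arm(rows=[{"tx":0,"ty":0.2,"tz":0.6,"rx":0,"ry":0,"rz":0,"grip":0},{"tx":0,"ty":0,"tz":0.6,"rx":0,"ry":0,"rz":0,"grip":0},{"tx":0,"ty":0,"tz":0.5,"rx":0,"ry":0,"rz":0,"grip":0},{"tx":0.23,"ty":0,"tz":0.5,"rx":0,"ry":-0.1,"rz":0,"grip":0},{"tx":0.23,"ty":0,"tz":0.5,"rx":0,"ry":-0.1,"rz":0,"grip":0},{"tx":0.23,"ty":0,"tz":0.5,"rx":0,"ry":-0.1,"rz":0,"grip":0},{"tx":0.23,"ty":0,"tz":0.5,"rx":0,"ry":-0.1,"rz":0,"grip":0}])

```text
t: 9.52
eef_pos: [560.7, -134.4, 56.1]
tcp_rot: [-1.572, -0.001, 0.326]
ft_force: [-1.0, -2.9, 0.8]
opening: 0.006
```

```bash
python3 look.py 7
```

```text
9.5167 [ 560.73018932 -134.41509922   56.05990072] local [ 18.5 -90.9] [-1.57151180e+00 -5.34055008e-04  3.26475451e-01] [-1.01353042 -2.94395186  0.83773247]
```

View pics/si_7.png

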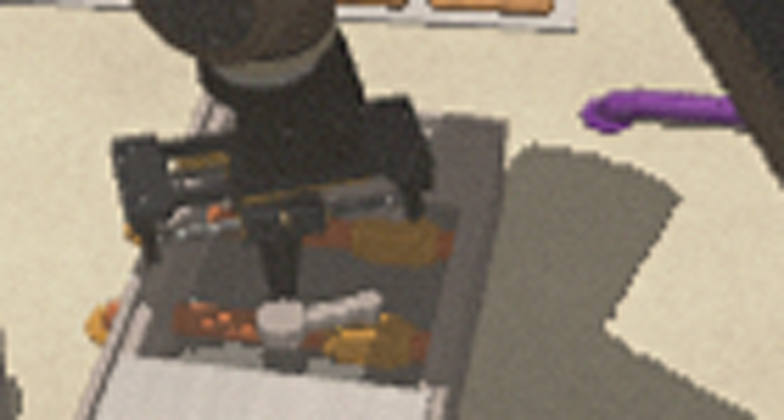

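The disc lever is following the finger, with about 3 N of contact force as expected. Continuing along the arc.

Request:
move_arm(rows=[{"tx":0.23,"ty":0,"tz":0.5,"rx":0,"ry":-0.1,"rz":0,"grip":0},{"tx":0.23,"ty":0,"tz":0.5,"rx":0,"ry":-0.1,"rz":0,"grip":0},{"tx":0.23,"ty":0,"tz":0.5,"rx":0,"ry":-0.1,"rz":0,"grip":0},{"tx":0.23,"ty":0,"tz":0.5,"rx":0,"ry":-0.1,"rz":0,"grip":0},{"tx":0.23,"ty":0,"tz":0.5,"rx":0,"ry":-0.1,"rz":0,"grip":0},{"tx":0.23,"ty":0,"tz":0.5,"rx":0,"ry":-0.1,"rz":0,"grip":0},{"tx":0.23,"ty":0,"tz":0.5,"rx":0,"ry":-0.1,"rz":0,"grip":0}])

```text
t: 10.2
eef_pos: [553.6, -97.7, 55.9]
tcp_rot: [-1.572, -0.0, 1.022]
ft_force: [1.0, -2.5, 0.4]
opening: 0.002
```

```bash
python3 look.py 8
```

```text
10.2 [553.58783868 -97.74179603  55.88767444] local [  8.5 -54.9] [-1.57208166e+00 -2.82296932e-04  1.02211164e+00] [ 1.04186446 -2.48840465  0.37917548]
```

View pics/si_8.png

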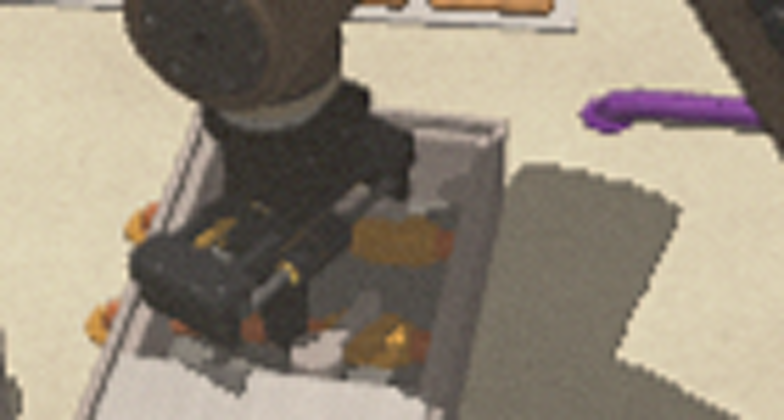

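View pics/sc_8.png

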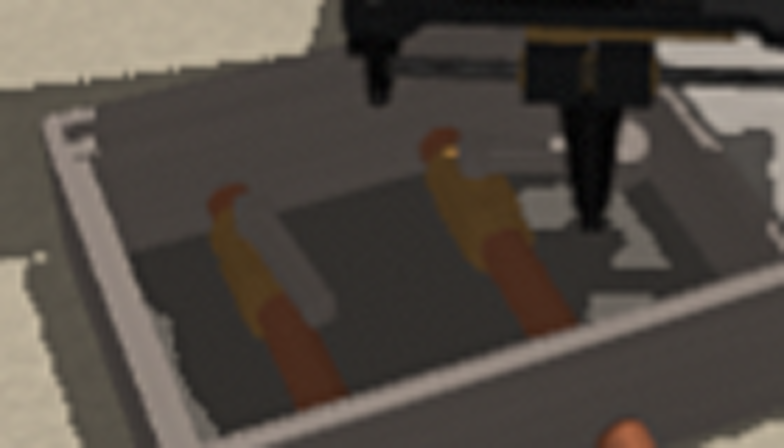

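Request:
move_arm(rows=[{"tx":0.23,"ty":0,"tz":0.5,"rx":0,"ry":-0.1,"rz":0,"grip":0},{"tx":0.23,"ty":0,"tz":0.5,"rx":0,"ry":-0.1,"rz":0,"grip":0},{"tx":0.23,"ty":0,"tz":0.5,"rx":0,"ry":-0.1,"rz":0,"grip":0},{"tx":0.23,"ty":0,"tz":0.5,"rx":0,"ry":-0.1,"rz":0,"grip":0},{"tx":0,"ty":0,"tz":0.2,"rx":0,"ry":0,"rz":0,"grip":0},{"tx":0,"ty":0,"tz":0,"rx":0,"ry":0,"rz":0,"grip":0}])

```text
t: 10.8
eef_pos: [536.5, -81.3, 55.8]
tcp_rot: [-1.571, -0.0, 1.414]
ft_force: [0.8, -0.9, 0.2]
opening: 0.0
```

```bash
python3 look.py 9
```

```text
10.8 [536.50621416 -81.27323517  55.75727312] local [ -9.8 -39.9] [-1.57098268e+00 -2.69191881e-04  1.41414035e+00] [ 0.81610979 -0.92202444  0.20726384]
```

View pics/sc_9.png

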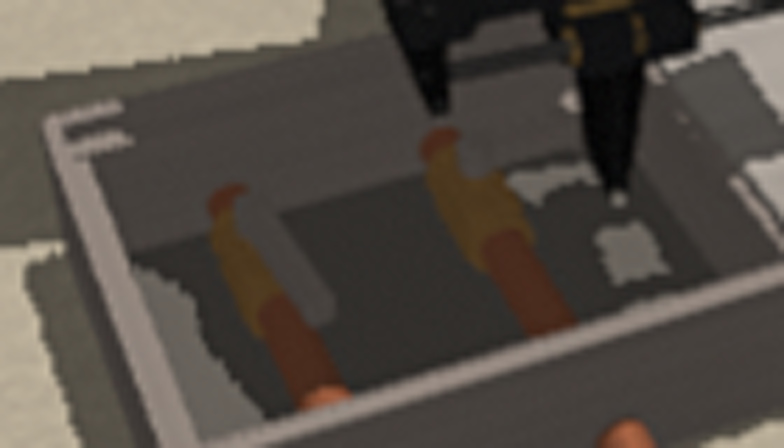

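Request:
move_arm(rows=[{"tx":0.1,"ty":0,"tz":0.25,"rx":0,"ry":-0.05,"rz":0,"grip":0},{"tx":0.05,"ty":0,"tz":0.25,"rx":0,"ry":-0.03,"rz":0,"grip":0},{"tx":0,"ty":0,"tz":0,"rx":0,"ry":0,"rz":0,"grip":0}])

```text
t: 11.15
eef_pos: [536.1, -80.5, 56.2]
tcp_rot: [-1.581, 0.002, 1.498]
ft_force: [18.6, -1.2, -11.1]
opening: 0.005
```

Force rose to 19 N with no further motion, so the lever is on its stop. Backing off and lifting clear.

Request:
move_arm(rows=[{"tx":0,"ty":0,"tz":-1.0,"rx":0,"ry":0,"rz":0,"grip":0},{"tx":0,"ty":0,"tz":-1.0,"rx":0,"ry":0,"rz":0,"grip":0},{"tx":0,"ty":-2,"tz":0,"rx":0,"ry":0,"rz":0,"grip":0},{"tx":0,"ty":-4,"tz":0,"rx":0,"ry":0,"rz":0,"grip":0},{"tx":0,"ty":-4,"tz":0,"rx":0,"ry":0,"rz":0,"grip":0},{"tx":0,"ty":-4,"tz":0,"rx":0,"ry":0,"rz":0,"grip":0},{"tx":0,"ty":-4,"tz":0,"rx":0,"ry":0,"rz":0,"grip":0},{"tx":-4,"ty":0,"tz":0,"rx":0,"ry":0,"rz":0,"grip":0},{"tx":-4,"ty":0,"tz":0,"rx":0,"ry":0,"rz":0,"grip":0},{"tx":-4,"ty":0,"tz":0,"rx":0,"ry":0,"rz":0,"grip":0}])

```text
t: 11.98
eef_pos: [543.3, -201.4, 236.7]
tcp_rot: [-1.571, 0.0, 1.5]
ft_force: [0.9, 0.1, -0.4]
opening: 0.004
```

Request:
move_arm(rows=[{"tx":-4,"ty":0,"tz":0,"rx":0,"ry":0,"rz":0,"grip":0},{"tx":-4,"ty":0,"tz":0,"rx":0,"ry":0,"rz":0,"grip":0},{"tx":-4,"ty":0,"tz":0,"rx":0,"ry":0,"rz":0,"grip":0},{"tx":-4,"ty":0,"tz":0,"rx":0,"ry":0,"rz":0,"grip":0},{"tx":0,"ty":0,"tz":0,"rx":0,"ry":0,"rz":0,"grip":0},{"tx":0,"ty":0,"tz":0,"rx":0,"ry":0,"rz":0,"grip":0}])

```text
t: 12.48
eef_pos: [531.4, -361.8, 234.8]
tcp_rot: [-1.569, -0.001, 1.496]
ft_force: [-0.3, 0.8, -0.3]
opening: -0.0
```

```bash
python3 - <<'E'
from h import *
import pickle
s=env.state();print(s["eef_pos"],s["ft_force"],s["qvel"].round(3))
for n in("scene","side"):
    c,im,d=cam(n);cv2.imwrite(f"pics/{n}10.png",cv2.resize(im[130:310,190:460] if n=='scene' else im[125:290,205:365],None,fx=2.9 if n=='scene' else 3.6,fy=2.9 if n=='scene' else 3.6,interpolation=cv2.INTER_CUBIC))
    pickle.dump(c,open(n+'10.pkl','wb'))
E
```

```text
[ 531.44535673 -361.78396454  234.78926192] [-0.31258683  0.77855869 -0.31110734] [ 0.048 -0.024  0.035  0.005 -0.007  0.006]
```

View pics/scene10.png

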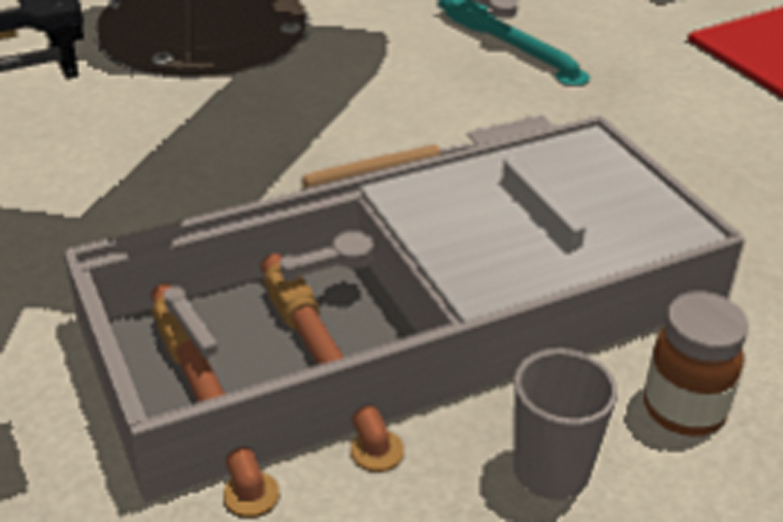

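View pics/side10.png

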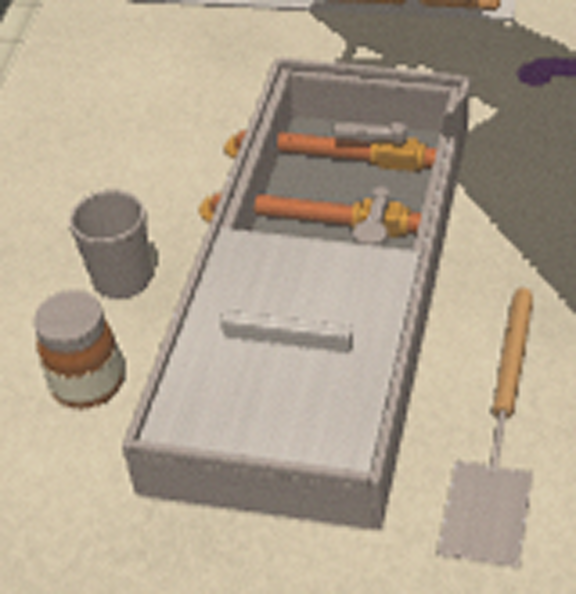

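```bash
python3 - <<'E'
from h import *
import pickle
sc=pickle.load(open('scene10.pkl','rb'));si=pickle.load(open('side10.pkl','rb'))
S=lambda x,y:(190+x/2.9,130+y/2.9); I=lambda x,y:(205+x/3.6,125+y/3.6)
for c,f,h,d in((sc,S,(278,262),(353,243)),(si,I,(381,193),(370,229))):
    a=world(c,None,*f(*h),z=50);b=world(c,None,*f(*d),z=52);v=b-a;print(a.round(1),b.round(1),np.hypot(*v[:2]),np.arctan2(v[1],v[0])+.0785)
E
```

```text
[ 499.7 -134.6   50. ] [508.9 -71.6  52. ] 63.686819265053124 1.504718362861934
[ 502.1 -125.7   50. ] [506.8 -74.6  52. ] 51.34678591191525 1.5586155688575034
```

```bash
python3 -c "
from cell import env
print(env.state()['t'],env.state()['ft_force']);env.job_done()"
```

```text
12.5833 [-0.22677985  0.24907784 -0.01686692]
the job is handed in; nothing more can be done
```

I slid the cover off the opening by its lip and turned the disc lever shut with the closed fingertips. I then lifted clear and handed the job in at 12.6 s; no verdict was reported.

**Last checks:**
- **Cover:** it is flat on the deck at about box y +116 mm. The end stop is at +122 mm and the requirement is over 100 mm.
- **Disc lever:** it met its stop, with about 19 N and no further motion. The final pictures put it at 1.50 rad (scene camera) and 1.56 rad (side camera). They disagree by 0.05 rad because the hub is hard to pick out in the scene view, but both are past the 1.45 rad limit.
- **Plain lever, cup, jar and spatula:** they look the same in the pictures before and after. I compared them by eye and did not re-measure them.
- **Arm:** it ended well away from the box at z 235 mm, with contact force near zero.

One move call was refused at the start because I had left out some of the numbers in its rows; it moved nothing.

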